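# One turn of the bar feeder's hand wheel

## Task

Feed the bar on for its next stitch weld: gently push the feeder's hand wheel round by its upright handle, clockwise as seen from above, through exactly one full turn, so that the handle stands again where it was at the start. Only push the handle with the fingers, do not grip it, and leave the bar to the feeder. Do not disturb the other things on the table.

Things in the scene. Friction and masses are not known exactly. Their poses are not given: they have to be found in the camera images.
- feed_wheel (a joint): Angle of the hand wheel in rad, growing CLOCKWISE seen from above; one turn is 2 pi. It starts between -0.9 and 0.9 (at 0 the handle lies on the feeder's own -x side of the axis). It turns stiffly against friction (about 4 N pushed at the handle) and stays where it is left; no detent, the stops lie far beyond one turn.
- handle_top (a point): Centre of the top of the wheel's only upright handle: a black round grip of 24 mm diameter (20 mm at its foot) that stands on the rim above one spoke, 70 mm from the wheel's axis, free to revolve on its own pin. The top is 156 mm above the table; the grip's foot is at the rim top, 101 mm.
- handle: The same black upright handle; origin on its own centre line, 94 mm above the table (62 mm below the top).
- wheel_axis (a point): Point on the vertical axis of the hand wheel, at its hub, 104 mm above the table; fixed. The wheel is level, of steel: rim with centre-line radius 70 mm and outer radius 77 mm, its top 101 mm above the table; three spokes; hub of radius 18 mm, whose nut ends 110 mm above the table.
- feeder: The whole bar feeder, fixed to the table: square steel foot 125 x 125 mm with a grey gearbox 70 x 70 mm under the wheel, and a channel 44 mm wide and 22 mm high that runs from it along the feeder's own +y to 275 mm from the axis. Origin on the wheel's axis at table height; z up.
- feed_bar: Dark flat steel bar 16 x 110 x 8 mm, loose in the channel, its length along it. Origin at the centre of its underside. A steel pusher block driven by the wheel (25 mm per turn clockwise, away from the wheel) shoves it along; it is not to be touched.
- pipe_piece: Bystander: rusty pipe offcut standing upright, 43 mm diameter, 56 mm high, beside the channel. Origin under its centre.
- nozzle: Bystander: gas nozzle 21 x 68 x 21 mm lying beside the channel.
- big_nut: Bystander: hexagon nut 34 x 30 x 16 mm lying between robot and feeder.
- tin: Bystander: dark grey lidded tin, 74 mm diameter, 69 mm high, at the left.
- disc: Bystander: flap disc, 99 mm diameter, 11 mm thick, lying at the right front.
- locking_pliers: Bystander: locking pliers 46 x 219 x 17 mm at the right.
- combination_pliers: Bystander: yellow-handled pliers 51 x 179 x 12 mm at the right.
- cold_chisel: Bystander: cold chisel 24 x 185 x 16 mm at the left front.

How it is judged:
By the outcome, as a careful person would: the job done as asked, in the order asked, and still so for the second after the job is handed in, with the robot touching nothing.
It also fails if it takes over 56 s, if anything falls off the work surface, if the arm or the gripper's body presses on something with over 40 N, if the wrist force passes 120 N, or if a joint passes its speed limit or range.

## Robot

A 6-joint arm with a two-finger parallel gripper is mounted at the origin on a cart in front of the work surface, level with it; the furniture and walls round the work are solid. World frame = base frame: x ahead of the robot, y to its left, z up, the work surface at z = 0. Lengths are in mm, angles in degrees, forces in N, time in s.
With the tool pointing down it reaches from about 350 to 850 mm from the base axis. Payload 8.1 kg.
Tool frame: the origin (TCP) lies on the front face of the gripper's body, between the roots of the fingers; the fingertips stand r.finger_overhang ahead of it and the grasp point (between the pads) lies 54 mm ahead of it (r.finger_overhang is the distance from the TCP to the fingertips, in mm); y points along the fingers, z is the direction in which the jaws open and shut, and the axes are right-handed (so a half turn about y gives the same grasp; the last joint's range is limited). The gripper opens to 85 mm and grips with 20 to 120 N. Pads are 22 mm wide; open, the fingers measure 114 mm over their backs; the gripper's body (76 mm by 85 mm) begins 54 mm behind the grasp point. The pads swing forward as they close: fully open they stand 13 mm farther back than shut.
Start: joints at [-71.929, 7.471, 85.268, -0, 87.261, -4.893], TCP at [234.113, -552.446, 303.892] pointing down, gripper open.
Joint ranges: [-169.43, 169.43], [-51.17, 129.36], [1.28, 143.12], [-76.62, 256.62], [0, 156.53], [-152.29, 152.29]. Speed limits (degrees/s): [136.94, 136.94, 159.86, 180, 180, 180].

## Interface

Orientations are given as [roll, pitch, yaw] about the fixed x, y, z axes, in that order (R = Rz(yaw) Ry(pitch) Rx(roll)).
In Python, from bench import r gives the robot as it stands. The module is installed in compiled form; this text tells all that it offers.
- The arm moves only by the tool arm_command, never from a script. Its argument "increments" is a list of rows, each a list of 6 numbers: the shift along the tool's x, y, z in m, then the turn, a rotation vector about the tool's x, y, z in rad. In form: [[tx, ty, tz, wx, wy, wz], ...]. A call has exactly 10 rows; each row is the pose to reach, as a shift and turn from the pose commanded when the call began, along the tool's axes at that moment; what a row does not reach only later rows make up. A row lasts 1/8 s, in which the tool goes at most 62.5 mm and 10.7 degrees, less where a joint would pass 70% of its speed; a pose out of reach is approached as far as the arm can. A call with a gripper value outside its range is refused whole. "jaw" is the gripper's target within -1 to 1 (shut at 1, half-way at 0, fully open at -1), set as the call begins (left out, the last holds). The fingers move at their own pace and stop on an object; "force" is the grip in N (left out, the last holds). Time passes only in rows, so rows that repeat a pose let the fingers close, or fill a call up. It gives the time, the measured TCP pose, the force and the opening at its end, in the units of the state.
- r.sense(): the state, without advancing time (a new reading comes with each control period).
- r.snapshot(name): name is "scene" or "top" or "wrist"; returns the picture (400x640x3 uint8, red, green, blue); there is no depth.
- r.camera_model(name): a dict with "intrinsics" (3x3 intrinsics, pixels), "cam_to_world" (4x4, takes a point from camera to world coordinates). Camera axes: x right, y down, z forward; pixel columns grow to the right and rows downward; lengths in mm; the calibration is good to about 2 mm. A picture is of the moment at which its call begins: read the wrist's pose just before it. camera_model takes no time and is no camera call; for the wrist camera it gives the pose at the moment of the call.
- r.hand_in(): hands the job in, once; it reports no verdict.
Trained networks look in the newest picture that a camera, given by its name, has taken for a name from the list of things; names that differ only in an ending like _2 or _b are one class to them, and where a whole thing is asked for, a point or a joint stands for the part that bears it (a point fixed in the world has none). Each returns a list of dicts, best first, with "conf" (0 to 1); they miss things now and then, are a little off and sometimes report something else, mostly with a low value. They report only what shows in the picture. A call takes as long as a camera call.
- r.trace(camera, target): "mask" (400x640 bool, what is visible of it) and "position" ([column, row] in pixels, amid what is visible of it).
- r.spot_point(camera, target): "position" ([column, row] in pixels: a listed point, or the origin of a listed thing).
The state is a dict: "time": time; "joint_pos": joint angles; "qd": joint speeds; "joint_efforts": joint torques, N m; "tool_pos": TCP position; "tcp_rot": TCP orientation; "ft_force": force on the tool from outside, world axes, zero at the start; "wrist_torque": the same for the moment, N m; "finger_gap": finger opening in mm.
Only numpy, scipy, OpenCV 4.12 (cv2) and the standard library are available. Lean on these libraries where they do the work, as an engineer would, in place of code of your own. Each camera call takes 0.05 s, during which the arm holds its last target.

## Working session

There is one attempt and no reset: what is moved stays moved. The work goes in short steps, Python scripts to look and compute and a tool call to move; the robot and the scene stay as the last step left them, time stands still between calls to the robot, and variables do not carry over. Pictures are saved under pics/ and viewed, and the job is handed in when it is done.

Besides the shell and the picture viewer there is one more tool, called after "Emit:" as name(argument=value, ...), one argument or row to a line, values as JSON. arm_command: Moves the arm, as the interface text tells. Its arguments: {"type":"object","properties":{"increments":{"type":"array","items":{"type":"array","items":{"type":"number"}}},"jaw":{"type":"number"},"force":{"type":"number"}},"required":["increments"]}

```bash
mkdir -p pics; ls
python3 - <<'E'
from bench import r
import cv2
s=r.sense()
for k,v in s.items(): print(k,v)
print(r.finger_overhang)
for n in ("scene","top","wrist"):
    im=r.snapshot(n); cv2.imwrite(f"pics/a_{n}.png",im[:,:,::-1])
    m=r.camera_model(n); print(n,m)
    for t in ("handle_top","wheel_axis","handle","feeder","feed_bar"):
        print(n,t,[(round(d["conf"],2),d["position"]) for d in r.spot_point(n,t)][:3])
E
```

```text
pics
time 0.0
joint_pos [-7.19287641e+01  7.51584340e+00  8.53296461e+01  1.37638684e-04
  8.72609692e+01 -4.89161854e+00]
qd [ 0.02229629 -0.03112609 -0.01123928 -0.05842355 -0.07588954  0.03670667]
joint_efforts [-1.39871754e-03 -5.69410694e+01 -5.00548911e+01 -3.00549673e-04
  1.43819008e-02 -8.81414365e-06]
tool_pos [ 233.98655766 -552.04419188  302.83312038]
tcp_rot [-9.01060593e+01  9.21482422e-03 -1.57037161e+02]
ft_force [ 0.15918003  0.7026083  -0.10377684]
wrist_torque [-0.03410478 -0.00786695 -0.01397493]
finger_gap 85.43527978104926
72.6
scene {'intrinsics': array([[370.57913145,   0.        , 316.28868517],
       [  0.        , 370.57913145, 196.48071221],
       [  0.        ,   0.        ,   1.        ]]), 'cam_to_world': array([[ 4.33879467e-01,  4.35437905e-01, -7.88760064e-01,
         1.49643078e+03],
       [ 9.00951459e-01, -2.15443637e-01,  3.76657017e-01,
        -3.99298974e+02],
       [-5.92259415e-03, -8.74058276e-01, -4.85784986e-01,
         7.24639512e+02],
       [ 0.00000000e+00,  0.00000000e+00,  0.00000000e+00,
         1.00000000e+00]])}
scene hand
[... 858 characters left out ...]
)]
top feeder [(0.72, [363.5, 193.5])]
top feed_bar [(0.68, [313.0, 199.9])]
wrist {'intrinsics': array([[293.12903133,   0.        , 320.34603209],
       [  0.        , 293.12903133, 197.7794945 ],
       [  0.        ,   0.        ,   1.        ]]), 'cam_to_world': array([[ 3.89137585e-01, -8.71742440e-01, -2.97719764e-01,
         3.10676855e+02],
       [-9.21179447e-01, -3.68465969e-01, -1.25144939e-01,
        -5.20064911e+02],
       [-6.05446678e-04,  3.22951927e-01, -9.46415177e-01,
         3.73272042e+02],
       [ 0.00000000e+00,  0.00000000e+00,  0.00000000e+00,
         1.00000000e+00]])}
wrist handle_top []
wrist wheel_axis []
wrist handle []
wrist feeder []
wrist feed_bar []
```

View pics/a_scene.png

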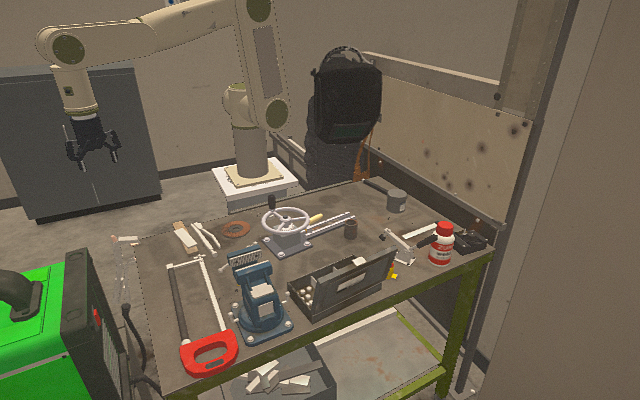

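View pics/a_top.png

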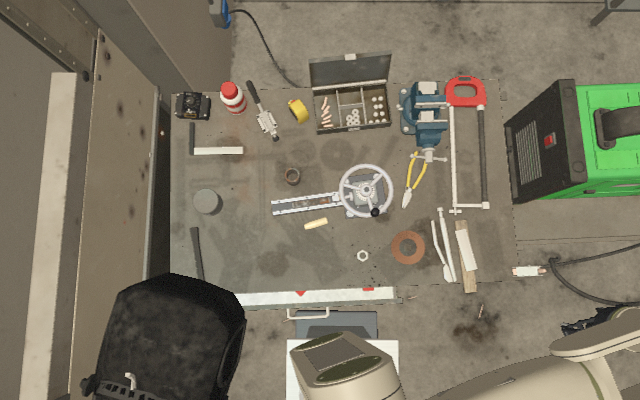

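```bash
cat > h.py <<'E'
import numpy as np
def ray(m,p):
    K=m["intrinsics"];T=m["cam_to_world"]
    d=T[:3,:3]@np.linalg.solve(K,[p[0],p[1],1.]); return T[:3,3],d
def at_z(m,p,z):
    o,d=ray(m,p); return o+d*(z-o[2])/d[2]
def proj(m,X):
    T=m["cam_to_world"]; c=T[:3,:3].T@(np.asarray(X,float)-T[:3,3]); q=m["intrinsics"]@c; return q[:2]/q[2]
E
python3 - <<'E'
from bench import r
from h import *
import cv2
S=r.camera_model("scene");T=r.camera_model("top")
print("axis",at_z(S,(283.4,216.4),104),at_z(T,(362,194.1),104),at_z(T,(365.4,188.9),104))
print("top",at_z(S,(270.2,195.5),156),at_z(T,(376.9,209.8),156))
print("handle",at_z(S,(270.3,211.2),94),at_z(T,(372,215.7),94))
print("feeder",at_z(S,(284.2,245.5),0),at_z(T,(363.5,193.5),0))
print("bar",at_z(S,(324.7,228.9),10),at_z(T,(313,199.9),10))
for n,b in(("scene",(200,140,400,290)),("top",(230,130,440,270))):
    im=cv2.imread(f"pics/a_{n}.png")[b[1]:b[3],b[0]:b[2]]
    cv2.imwrite(f"pics/az_{n}.png",cv2.resize(im,None,fx=3.8,fy=3.8,interpolation=cv2.INTER_CUBIC))
E
```

```text
axis [559.05951779 -66.82726565 104.        ] [553.61770539 -50.00077141 104.        ] [568.26467306 -59.49960606 104.        ]
top [502.38708703 -86.93357126 156.        ] [503.23391023 -84.83366307 156.        ]
handle [495.07433001 -88.33697365  94.        ] [494.89722513 -78.07996711  94.        ]
feeder [569.38471254 -73.51989139   0.        ] [572.81005613 -62.83756029   0.        ]
bar [555.04934285  81.36655239  10.        ] [551.00631373  87.80993734  10.        ]
```

View pics/az_scene.png

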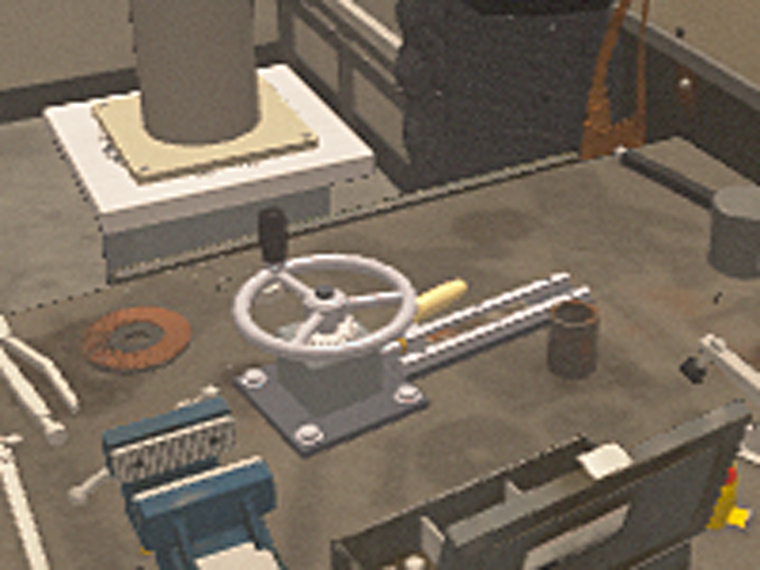

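View pics/az_top.png

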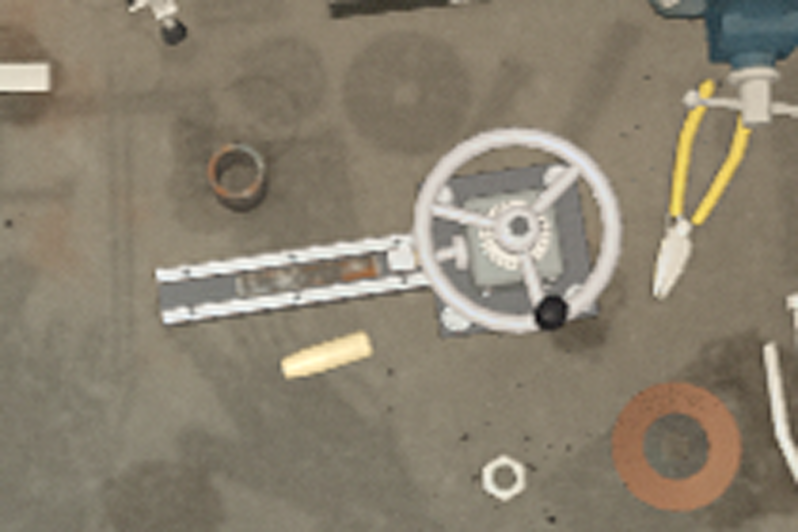

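The scene view shows the wheel's hub near (283,216) and the black handle near (270,200). In the top view the hub is near (366,190) and the handle near (375,211). The network points scatter by about 10 mm, so I'll refine them with masks and the known dimensions.

```bash
cat > meas.py <<'E'
from bench import r
from h import *
import cv2
from scipy.optimize import least_squares
def handle_px(im,c,rad=22):
    # dark blob near c
    g=im.astype(int).max(2); m=(g<75).astype(np.uint8)
    Y,X=np.mgrid[:400,:640]; m[np.hypot(X-c[0],Y-c[1])>rad]=0
    n,l,s,cen=cv2.connectedComponentsWithStats(m)
    if n<2: return None
    k=1+np.argmax(s[1:,4]); return l==k
def cyl_pts(x,y):
    a=np.linspace(0,2*np.pi,40,endpoint=False); P=[]
    for z,R in((101,10),(113,12),(156,12)): P+= [(x+R*np.cos(t),y+R*np.sin(t),z) for t in a]
    return np.array(P)
def sil_center(cam,x,y):
    p=np.array([proj(cam,q) for q in cyl_pts(x,y)],np.float32)
    h=cv2.convexHull(p)[:,0]; img=np.zeros((1600,2560),np.uint8)
    cv2.fillConvexPoly(img,np.round((h+.5)*4).astype(int),1)
    M=cv2.moments(img,True); return np.array([M['m10']/M['m00'],M['m01']/M['m00']])/4-.5+.125, M['m00']/16
E
python3 - <<'E'
from meas import *
for n,c in(("top",(375,211)),("scene",(271,200))):
    cam=r.camera_model(n); im=r.snapshot(n)
    for t in("handle","feed_wheel"):
        for d in r.trace(n,t)[:2]:
            m=d["mask"]; ys,xs=np.nonzero(m)
            print(n,t,round(d["conf"],2),"area",m.sum(),"cen",xs.mean(),ys.mean(),"box",xs.min(),xs.max(),ys.min(),ys.max())
            cv2.imwrite(f"pics/m_{n}_{t}.png",m.astype(np.uint8)*255)
    m=handle_px(im,c); ys,xs=np.nonzero(m); print("dark blob",m.sum(),xs.mean(),ys.mean(),xs.min(),xs.max(),ys.min(),ys.max())
    f=lambda q:sil_center(cam,*q)[0]-[xs.mean(),ys.mean()]
    s=least_squares(f,[505,-86],diff_step=2e-3); print("handle xy",s.x,s.fun,sil_center(cam,*s.x)[1])
E
```

```text
top handle 0.63 area 64 cen 374.234375 212.015625 box 370 378 208 216
top feed_wheel 0.95 area 1079 cen 365.12326227988876 190.3994439295644 box 338 392 163 218
top feed_wheel 0.46 area 579 cen 444.020725388601 249.6804835924007 box 432 455 208 282
dark blob 57 374.7368421052632 212.10526315789474 371 378 208 216
handle xy [499.92491171 -80.83773938] [-0.00629803 -0.0090166 ] 90.75
scene handle 0.49 area 125 cen 271.248 202.992 box 267 275 195 211
scene feed_wheel 0.81 area 639 cen 283.19561815336465 218.96870109546165 box 262 309 196 234
scene feed_wheel 0.52 area 117 cen 271.56410256410254 202.44444444444446 box 268 275 195 211
dark blob 101 270.18811881188117 202.009900990099 258 275 195 208
handle xy [496.8916737  -87.30243934] [-2.40007464e-02 -2.93414831e-06] 131.8125
```

```bash
cat >> meas.py <<'E'
def ring_hull(cam,x,y):
    a=np.linspace(0,2*np.pi,180,endpoint=False)
    p=np.array([proj(cam,(x+R*np.cos(t),y+R*np.sin(t),z)) for R,z in((75,101),(77,95),(75,88)) for t in a],np.float32)
    return cv2.convexHull(p)[:,0]
def fit_axis(cam,mask,handle_mask,guess):
    m=mask.astype(np.uint8)
    m[cv2.dilate(handle_mask.astype(np.uint8),np.ones((5,5)))>0]=0
    pts=cv2.findContours(m,cv2.RETR_EXTERNAL,cv2.CHAIN_APPROX_NONE)[0]
    pts=cv2.convexHull(max(pts,key=len))[:,0].astype(np.float32)
    hm=np.argwhere(handle_mask)[:,::-1]
    pts=np.array([p for p in pts if np.hypot(*(hm-p).T).min()>4])
    def f(q):
        h=ring_hull(cam,q[0],q[1]).reshape(-1,1,2)
        return [cv2.pointPolygonTest(h,(float(p[0]),float(p[1])),True)-q[2] for p in pts]
    s=least_squares(f,[*guess,0],x_scale=[10,10,1],diff_step=1e-3,loss="soft_l1"); return s.x,len(pts),np.std(s.fun)
def best(n,t,c,tol=12):
    for d in r.trace(n,t):
        ys,xs=np.nonzero(d["mask"])
        if np.hypot(d["position"][0]-c[0],d["position"][1]-c[1])<tol: return d["mask"]
E
python3 - <<'E'
from meas import *
for n,c,w in(("top",(374,212),(365,190)),("scene",(271,203),(283,218))):
    cam=r.camera_model(n); r.snapshot(n)
    hm=best(n,"handle",c); wm=best(n,"feed_wheel",w)
    ys,xs=np.nonzero(hm)
    f=lambda q:sil_center(cam,*q)[0]-[xs.mean(),ys.mean()]
    s=least_squares(f,[505,-86],diff_step=2e-3); print(n,"handle xy",s.x)
    A,k,sd=fit_axis(cam,wm,hm,(563,-58)); print(n,"axis",A,k,sd)
    v=s.x-A[:2]; print("radius",np.hypot(*v),"az",np.degrees(np.arctan2(v[1],v[0])))
E
```

```text
top handle xy [500.40035452 -78.67993634]
top axis [ 5.66072628e+02 -5.97378544e+01  5.65512872e-01] 29 0.1980437147712183
radius 68.34946900115487 az -163.91066806387957
scene handle xy [500.35783511 -83.21586255]
scene axis [565.17663277 -62.06476591   0.73816064] 23 0.3157225717450579
radius 68.18244216000025 az -161.92791790099852
```

```bash
cat > plan.py <<'E'
import numpy as np
from scipy.spatial.transform import Rotation as R
def rot(yaw): return R.from_euler('xyz',[-90,0,yaw],degrees=True)
def inc(p0,y0,p1,y1):
    t=rot(y0).inv().apply(np.array(p1,float)-p0)/1000
    w=(rot(y0).inv()*rot(y1)).as_rotvec(); return np.round(t,4),np.round(w,4)
E
python3 -c "
from plan import *
print(inc([234.113,-552.446,303.892],-157.036,[523,-113,330],-53))"
```

```text
(array([-0.4374, -0.0261, -0.2919]), array([ 0.    , -1.8158,  0.    ]))
```

Emit:
arm_command(
  increments=[
    [-0.03, -0.026, -0.02, 0, -0.18, 0],
    [-0.074, -0.026, -0.05, 0, -0.36, 0],
    [-0.12, -0.026, -0.08, 0, -0.54, 0],
    [-0.166, -0.026, -0.111, 0, -0.72, 0],
    [-0.212, -0.026, -0.142, 0, -0.9, 0],
    [-0.258, -0.026, -0.172, 0, -1.08, 0],
    [-0.304, -0.026, -0.203, 0, -1.26, 0],
    [-0.35, -0.026, -0.234, 0, -1.44, 0],
    [-0.396, -0.026, -0.264, 0, -1.63, 0],
    [-0.437, -0.026, -0.292, 0, -1.816, 0],
  ],
  jaw=1,
  force=20,
)

```text
time: 2.75
tool_pos: [523.4, -111.3, 330.1]
tcp_rot: [-90.0, -0.0, -52.7]
ft_force: [0.4, -0.8, -0.2]
finger_gap: -0.0
```

Run:
```python
from meas import *
s=r.sense(); print(s["tool_pos"],s["tcp_rot"],s["joint_pos"],r.finger_overhang)
cam=r.camera_model("wrist"); im=r.snapshot("wrist"); cv2.imwrite("pics/b_wrist.png",im[:,:,::-1])
np.savez("b.npz",**cam)
for c,p in [("axis",(565.6,-60.9,110)),("htop",(498.7,-81.4,156)),("hfoot",(498.7,-81.4,101))]: print(c,proj(cam,p))
for t in("handle","feed_wheel"):
    for d in r.trace("wrist",t)[:2]:
        print(t,d["conf"],d["position"],d["mask"].sum()); 
    
for t in("handle_top","wheel_axis"): 
    for d in r.spot_point("wrist",t): print(t,d["conf"],d["position"],at_z(cam,d["position"],156 if t=="handle_top" else 104))
print(r.sense()["time"])
```

```text
[ 523.41340694 -111.26409051  330.10097283] [-8.99793263e+01 -2.81415691e-02 -5.26626678e+01] [-1.74918807e+01 -3.20174006e+00  9.34837358e+01  6.89549249e-04
  8.96830919e+01 -5.48292215e+01] 72.6
axis [383.79528287 169.5979946 ]
htop [318.58720411 154.1171514 ]
hfoot [318.82750388 144.19098095]
handle 0.73 [321.2, 148.9] 661
feed_wheel 0.91 [380.4, 158.2] 8209
handle_top 0.74 [318.0, 156.4] [499.46987847 -83.22952091 156.        ]
wheel_axis 0.67 [383.2, 168.6] [566.3450401  -60.80648794 104.        ]
3.0
```

View pics/b_wrist.png

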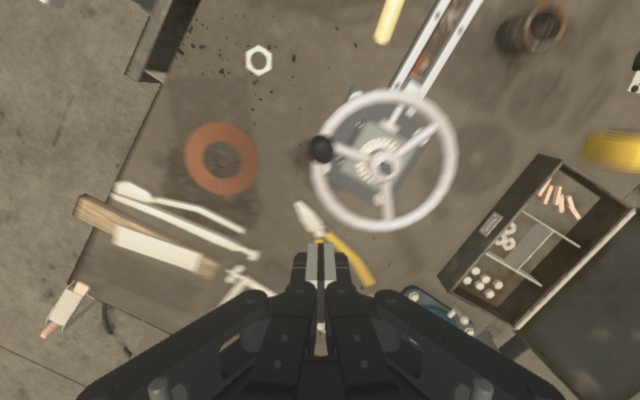

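Run:
```python
from meas import *
cam=r.camera_model("wrist"); im=r.snapshot("wrist"); cv2.imwrite("pics/c_wrist.png",im[:,:,::-1])
s=r.sense(); print(s["tool_pos"],s["tcp_rot"],s["time"])
hm=best("wrist","handle",(321,149)); wm=best("wrist","feed_wheel",(380,158),30)
ys,xs=np.nonzero(hm); print(xs.mean(),ys.mean(),xs.min(),xs.max(),ys.min(),ys.max(),hm.sum())
f=lambda q:sil_center(cam,*q)[0]-[xs.mean(),ys.mean()]
q=least_squares(f,[500,-82],diff_step=2e-3); print("handle",q.x,sil_center(cam,*q.x)[1])
A,k,sd=fit_axis(cam,wm,hm,(566,-61)); print("axis",A,k,sd)
v=q.x-A[:2]; print("radius",np.hypot(*v),"az",np.degrees(np.arctan2(v[1],v[0])))
np.save("ref_hm.npy",hm)
```

```text
[ 522.26218253 -113.66995158  329.87500979] [-9.00236905e+01 -8.16515976e-03 -5.31353227e+01] 3.05
320.50866141732286 149.0047244094488 308 334 134 164 635
handle [497.67883238 -80.4797265 ] 788.0
axis [565.39824141 -62.11279808   0.6279073 ] 45 0.3258038869092165
radius 70.16596339582405 az -164.82523817460822
```

Emit:
arm_command(
  increments=[
    [0, 0.01, 0, 0, 0, 0],
    [0, 0.025, 0, 0, 0, 0],
    [0, 0.042, 0, 0, 0, 0],
    [0, 0.059, 0, 0, 0, 0],
    [0, 0.076, 0, 0, 0, 0],
    [0, 0.093, 0, 0, 0, 0],
    [0, 0.108, 0, 0, 0, 0],
    [0, 0.12, 0, 0, 0, 0],
    [0, 0.127, 0, 0, 0, 0],
    [0, 0.13, 0, 0, 0, 0],
  ],
)

```text
time: 4.4
tool_pos: [522.6, -113.1, 199.6]
tcp_rot: [-90.0, 0.0, -53.0]
ft_force: [1.6, -0.3, 0.4]
finger_gap: -0.3
```

Run:
```python
from meas import *
im=r.snapshot("wrist"); cv2.imwrite("pics/d_wrist.png",im[:,:,::-1])
im=r.snapshot("scene"); cv2.imwrite("pics/d_scene.png",cv2.resize(im[130:290,190:390,::-1],None,fx=3.8,fy=3.8,interpolation=cv2.INTER_CUBIC))
s=r.sense(); print(s["tool_pos"],s["tcp_rot"],s["ft_force"])
```

```text
[ 522.64347839 -113.11880819  199.92749953] [-8.99963818e+01 -8.46523780e-03 -5.30439063e+01] [ 0.05286618 -0.18876001  0.26903239]
```

View pics/d_wrist.png

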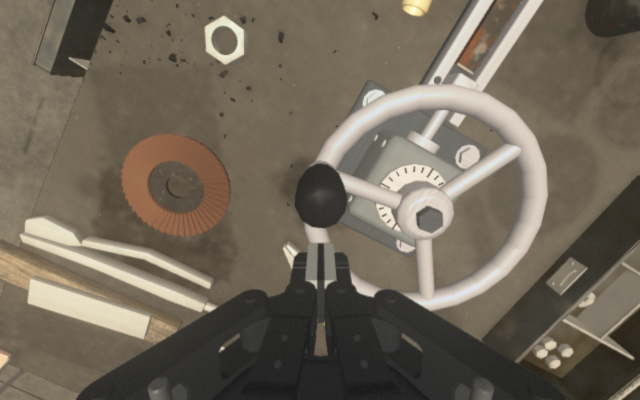

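View pics/d_scene.png

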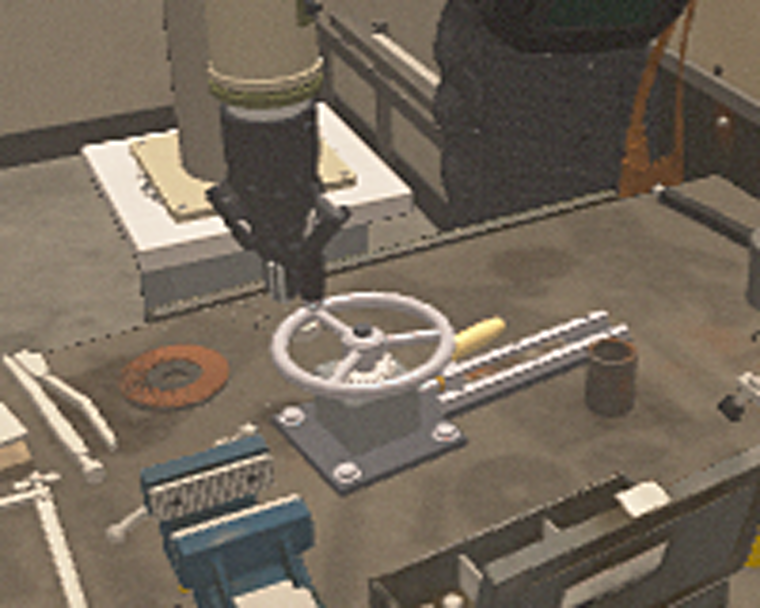

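The wrist view shows the handle at (321,195), centred ahead of the shut fingers at (322,245), and the hub at (427,215). I'll approach until the fingers touch.

Emit:
arm_command(
  increments=[
    [-0.003, 0, 0, 0, 0, 0],
    [-0.006, 0, 0, 0, 0, 0],
    [-0.009, 0, 0, 0, 0, 0],
    [-0.011, 0, 0, 0, 0, 0],
    [-0.013, 0, 0, 0, 0, 0],
    [-0.0145, 0, 0, 0, 0, 0],
    [-0.016, 0, 0, 0, 0, 0],
    [-0.017, 0, 0, 0, 0, 0],
    [-0.018, 0, 0, 0, 0, 0],
    [-0.019, 0, 0, 0, 0, 0],
  ],
)

```text
time: 5.75
tool_pos: [511.4, -98.2, 200.0]
tcp_rot: [-90.0, -0.0, -53.1]
ft_force: [3.6, -2.8, -2.6]
finger_gap: -0.1
```

Run:
```python
from meas import *
im=r.snapshot("wrist"); cv2.imwrite("pics/e_wrist.png",im[:,:,::-1])
s=r.sense(); print(s["tool_pos"],s["tcp_rot"],s["ft_force"])
```

```text
[511.24355257 -98.0408975  199.98970988] [-8.99920030e+01 -3.22279478e-02 -5.30531299e+01] [ 2.4639513  -3.73993747 -1.76230967]
```

View pics/e_wrist.png

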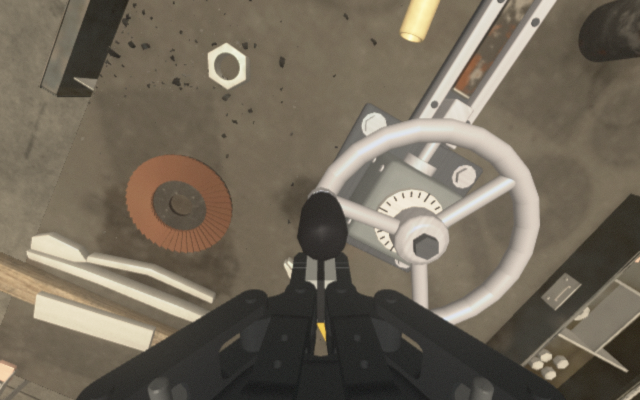

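Contact made with about 4.5 N along the pushing direction. The wheel axis lies at about (2.5, 65) mm in tool x, z, so I'll follow the arc in 30° calls.

Emit:
arm_command(
  increments=[
    [-0.0034, 0, 0.0002, 0, 0.0524, 0],
    [-0.0068, 0, 0.0006, 0, 0.1047, 0],
    [-0.0102, 0, 0.0012, 0, 0.1571, 0],
    [-0.0135, 0, 0.0019, 0, 0.2094, 0],
    [-0.0168, 0, 0.0029, 0, 0.2618, 0],
    [-0.0201, 0, 0.004, 0, 0.3142, 0],
    [-0.0232, 0, 0.0052, 0, 0.3665, 0],
    [-0.0263, 0, 0.0067, 0, 0.4189, 0],
    [-0.0294, 0, 0.0083, 0, 0.4712, 0],
    [-0.0323, 0, 0.01, 0, 0.5236, 0],
  ],
)

```text
time: 7.05
tool_pos: [499.4, -66.3, 199.9]
tcp_rot: [-90.0, -0.0, -83.2]
ft_force: [0.3, -4.1, -0.0]
finger_gap: -0.1
```

Run:
```python
from meas import *
im=r.snapshot("wrist"); cv2.imwrite("pics/f_wrist.png",im[:,:,::-1])
s=r.sense(); print(s["tool_pos"],s["tcp_rot"],s["ft_force"],s["joint_pos"])
```

```text
[499.40970006 -65.95658547 199.90144052] [-9.00391627e+01 -1.17587334e-02 -8.32894511e+01] [ 0.85910515 -3.3333398   0.37216273] [-1.33427194e+01 -3.17037363e+00  1.07267415e+02 -2.52308137e-02
  7.59357162e+01 -2.00471260e+01]
```

View pics/f_wrist.png

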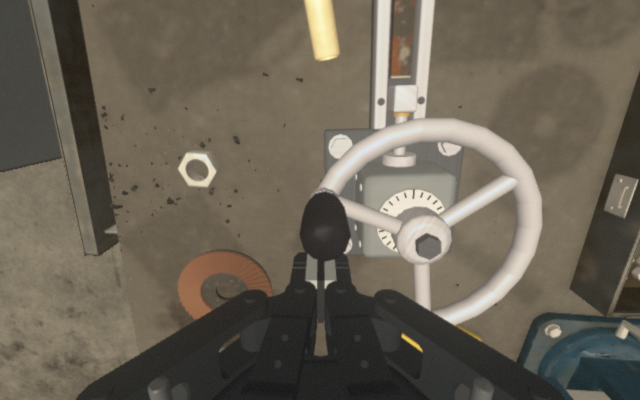

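The pose relative to the wheel is unchanged, with the handle at (325,222) and the force about 4 N. I'll repeat the same arc.

Emit:
arm_command(
  increments=[
    [-0.0034, 0, 0.0002, 0, 0.0524, 0],
    [-0.0068, 0, 0.0006, 0, 0.1047, 0],
    [-0.0102, 0, 0.0012, 0, 0.1571, 0],
    [-0.0135, 0, 0.0019, 0, 0.2094, 0],
    [-0.0168, 0, 0.0029, 0, 0.2618, 0],
    [-0.0201, 0, 0.004, 0, 0.3142, 0],
    [-0.0232, 0, 0.0052, 0, 0.3665, 0],
    [-0.0263, 0, 0.0067, 0, 0.4189, 0],
    [-0.0294, 0, 0.0083, 0, 0.4712, 0],
    [-0.0323, 0, 0.01, 0, 0.5236, 0],
  ],
)

```text
time: 8.35
tool_pos: [505.2, -33.1, 199.9]
tcp_rot: [-90.1, -0.1, -113.1]
ft_force: [-1.3, -4.5, 1.3]
finger_gap: 0.1
```

Run:
```python
from meas import *
im=r.snapshot("wrist"); cv2.imwrite("pics/g_wrist.png",im[:,:,::-1])
s=r.sense(); print(s["tool_pos"],s["tcp_rot"],s["ft_force"],s["joint_pos"])
```

```text
[505.36935126 -32.7376102  199.87592416] [-9.00626705e+01 -4.10994073e-02 -1.13241139e+02] [-1.1718027  -3.97163177  0.71107083] [-9.49442605e+00 -2.71092513e+00  1.06827464e+02 -2.58011388e-02
  7.59541040e+01  1.37530130e+01]
```

View pics/g_wrist.png

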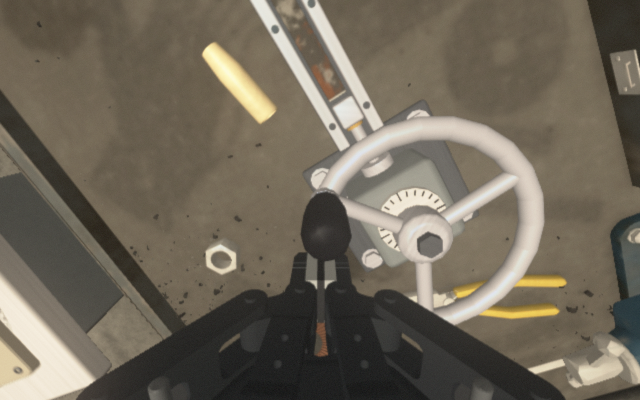

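Still tracking, with the handle at (326,225). Next are four more 30° calls to complete the half turn.

Emit:
arm_command(
  increments=[
    [-0.0034, 0, 0.0002, 0, 0.0524, 0],
    [-0.0068, 0, 0.0006, 0, 0.1047, 0],
    [-0.0102, 0, 0.0012, 0, 0.1571, 0],
    [-0.0135, 0, 0.0019, 0, 0.2094, 0],
    [-0.0168, 0, 0.0029, 0, 0.2618, 0],
    [-0.0201, 0, 0.004, 0, 0.3142, 0],
    [-0.0232, 0, 0.0052, 0, 0.3665, 0],
    [-0.0263, 0, 0.0067, 0, 0.4189, 0],
    [-0.0294, 0, 0.0083, 0, 0.4712, 0],
    [-0.0323, 0, 0.01, 0, 0.5236, 0],
  ],
)

```text
time: 9.65
tool_pos: [526.9, -7.0, 199.9]
tcp_rot: [-90.1, -0.1, -143.0]
ft_force: [-3.8, -2.5, 3.5]
finger_gap: 0.0
```

Emit:
arm_command(
  increments=[
    [-0.0034, 0, 0.0002, 0, 0.0524, 0],
    [-0.0068, 0, 0.0006, 0, 0.1047, 0],
    [-0.0102, 0, 0.0012, 0, 0.1571, 0],
    [-0.0135, 0, 0.0019, 0, 0.2094, 0],
    [-0.0168, 0, 0.0029, 0, 0.2618, 0],
    [-0.0201, 0, 0.004, 0, 0.3142, 0],
    [-0.0232, 0, 0.0052, 0, 0.3665, 0],
    [-0.0263, 0, 0.0067, 0, 0.4189, 0],
    [-0.0294, 0, 0.0083, 0, 0.4712, 0],
    [-0.0323, 0, 0.01, 0, 0.5236, 0],
  ],
)

```text
time: 10.9
tool_pos: [558.5, 4.9, 199.6]
tcp_rot: [-90.1, -0.2, -173.0]
ft_force: [-4.8, -0.4, 3.0]
finger_gap: -0.2
```

Run:
```python
from meas import *
im=r.snapshot("wrist"); cv2.imwrite("pics/i_wrist.png",im[:,:,::-1])
s=r.sense(); print(s["tool_pos"],s["tcp_rot"],s["ft_force"],s["joint_pos"])
```

```text
[558.77415312   4.96251621 199.63379613] [-9.00815207e+01 -1.32398540e-01 -1.73183760e+02] [-4.25235829  0.64531169  1.7363598 ] [-4.77625946e+00  5.46030369e+00  9.85443766e+01  5.48490556e-02
  7.61414051e+01  7.83943890e+01]
```

View pics/i_wrist.png

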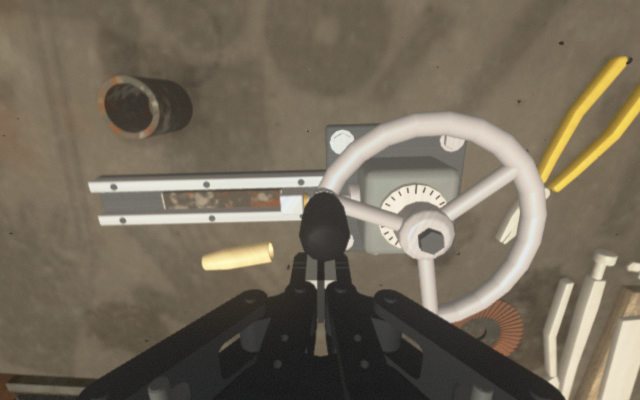

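Emit:
arm_command(
  increments=[
    [-0.0034, 0, 0.0002, 0, 0.0524, 0],
    [-0.0068, 0, 0.0006, 0, 0.1047, 0],
    [-0.0102, 0, 0.0012, 0, 0.1571, 0],
    [-0.0135, 0, 0.0019, 0, 0.2094, 0],
    [-0.0168, 0, 0.0029, 0, 0.2618, 0],
    [-0.0201, 0, 0.004, 0, 0.3142, 0],
    [-0.0232, 0, 0.0052, 0, 0.3665, 0],
    [-0.0263, 0, 0.0067, 0, 0.4189, 0],
    [-0.0294, 0, 0.0083, 0, 0.4712, 0],
    [-0.0323, 0, 0.01, 0, 0.5236, 0],
  ],
)

```text
time: 12.2
tool_pos: [591.8, -0.8, 199.5]
tcp_rot: [-90.0, -0.2, 157.0]
ft_force: [-4.0, 1.2, 1.8]
finger_gap: -0.4
```

Emit:
arm_command(
  increments=[
    [-0.0034, 0, 0.0002, 0, 0.0524, 0],
    [-0.0068, 0, 0.0006, 0, 0.1047, 0],
    [-0.0102, 0, 0.0012, 0, 0.1571, 0],
    [-0.0135, 0, 0.0019, 0, 0.2094, 0],
    [-0.0168, 0, 0.0029, 0, 0.2618, 0],
    [-0.0201, 0, 0.004, 0, 0.3142, 0],
    [-0.0232, 0, 0.0052, 0, 0.3665, 0],
    [-0.0263, 0, 0.0067, 0, 0.4189, 0],
    [-0.0294, 0, 0.0083, 0, 0.4712, 0],
    [-0.0323, 0, 0.01, 0, 0.5236, 0],
  ],
)

```text
time: 13.45
tool_pos: [617.8, -22.3, 199.6]
tcp_rot: [-90.0, -0.2, 127.0]
ft_force: [-1.9, 3.1, 1.2]
finger_gap: 0.1
```

Run:
```python
from meas import *
im=r.snapshot("wrist"); cv2.imwrite("pics/j_wrist.png",im[:,:,::-1])
s=r.sense(); print(s["tool_pos"],s["tcp_rot"],s["ft_force"],s["joint_pos"])
```

```text
[618.02196477 -22.68059518 199.58320564] [-89.98860213  -0.14575195 126.85682458] [-3.76899351  3.3426612   1.13930587] [-6.89682345e+00  1.43173179e+01  8.86221399e+01  9.98912970e-02
  7.71695902e+01  1.36224062e+02]
```

View pics/j_wrist.png

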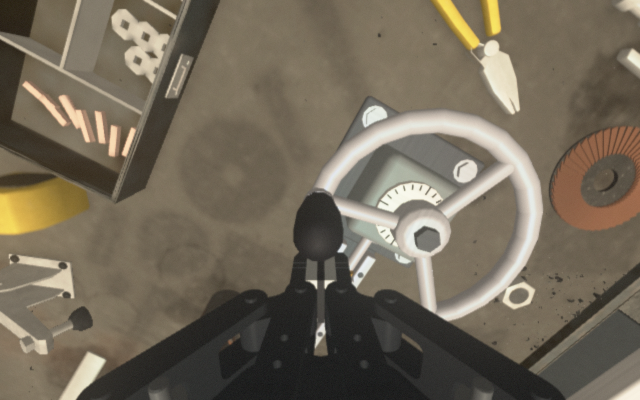

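Half a turn is done and the handle is still centred at (319,225). I'll back off, lift, turn the tool half round and take up the other face.

Emit:
arm_command(
  increments=[
    [0.006, 0, 0, 0, 0, 0],
    [0.013, -0.004, 0, 0, 0, 0],
    [0.02, -0.015, 0, 0, 0, 0],
    [0.02, -0.03, 0, 0, -0.1, 0],
    [0.02, -0.045, 0, 0, -0.25, 0],
    [0.02, -0.06, 0, 0, -0.42, 0],
    [0.02, -0.06, 0, 0, -0.6, 0],
    [0.02, -0.06, 0, 0, -0.78, 0],
    [0.02, -0.06, 0, 0, -0.96, 0],
    [0.02, -0.06, 0, 0, -1.14, 0],
  ],
)

```text
time: 14.75
tool_pos: [606.5, -7.1, 261.1]
tcp_rot: [-90.0, 0.1, -167.3]
ft_force: [-0.1, 0.0, 0.0]
finger_gap: 0.1
```

Emit:
arm_command(
  increments=[
    [0, 0, 0, 0, -0.18, 0],
    [0, 0, 0, 0, -0.36, 0],
    [0, 0, 0, 0, -0.54, 0],
    [0, 0, 0, 0, -0.72, 0],
    [0, 0, 0, 0, -0.9, 0],
    [0, 0, 0, 0, -1.08, 0],
    [0, 0, 0, 0, -1.26, 0],
    [0, 0, 0, 0, -1.44, 0],
    [0, 0, 0, 0, -1.62, 0],
    [0, 0, 0, 0, -1.8, 0],
  ],
)

```text
time: 16.0
tool_pos: [606.5, -7.1, 261.1]
tcp_rot: [-89.9, -0.0, -64.2]
ft_force: [0.5, -0.3, 1.0]
finger_gap: -0.1
```

Emit:
arm_command(
  increments=[
    [0, 0, 0, 0, -0.1, 0],
    [0, 0.004, 0, 0, -0.17, 0],
    [0, 0.01, 0, 0, -0.2016, 0],
    [0, 0.018, 0, 0, -0.2016, 0],
    [0, 0.027, 0, 0, -0.2016, 0],
    [0, 0.036, 0, 0, -0.2016, 0],
    [0, 0.045, 0, 0, -0.2016, 0],
    [0, 0.053, 0, 0, -0.2016, 0],
    [0, 0.058, 0, 0, -0.2016, 0],
    [0, 0.06, 0, 0, -0.2016, 0],
  ],
)

```text
time: 17.25
tool_pos: [606.3, -7.4, 199.5]
tcp_rot: [-90.0, 0.0, -53.0]
ft_force: [0.7, -0.2, 0.2]
finger_gap: 0.0
```

Run:
```python
from meas import *
s=r.sense(); print(s["tool_pos"],s["tcp_rot"],s["ft_force"],s["joint_pos"])
for n in("top","wrist","scene"):
    im=r.snapshot(n)[:,:,::-1]
    if n=="top": im=cv2.resize(im[130:270,230:440],None,fx=3.8,fy=3.8,interpolation=cv2.INTER_CUBIC)
    if n=="scene": im=cv2.resize(im[130:290,190:390],None,fx=3.8,fy=3.8,interpolation=cv2.INTER_CUBIC)
    cv2.imwrite(f"pics/k_{n}.png",im)
```

```text
[606.34399126  -7.43820808 199.48645049] [-9.00183045e+01  1.79975934e-02 -5.30449169e+01] [ 0.7197598  -0.19362963  0.24147605] [-5.54675379e+00  1.24859903e+01  9.07622947e+01  9.26621564e-04
  7.67773695e+01 -4.25020519e+01]
```

View pics/k_wrist.png

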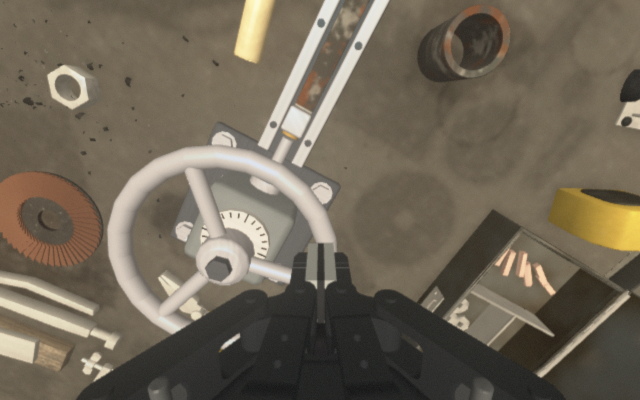

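View pics/k_scene.png

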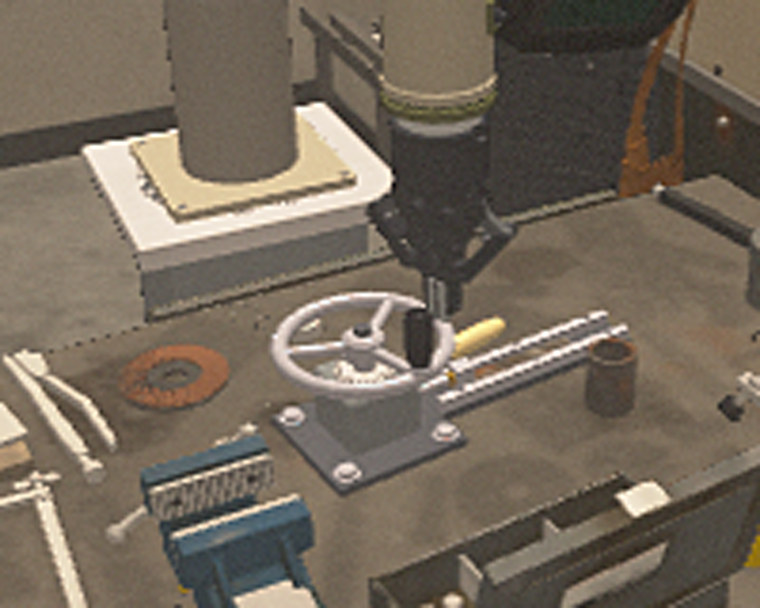

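View pics/k_top.png

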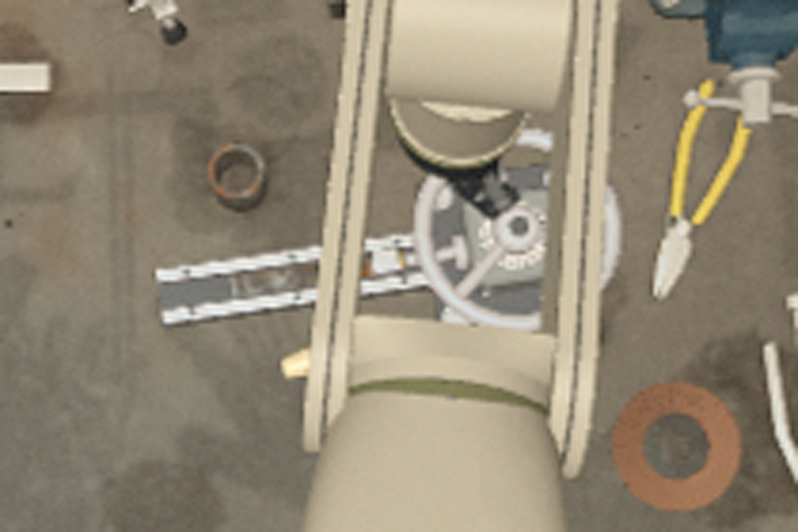

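The handle is where expected. In the scene view it stands at the zoomed position (418,335) with the fingers behind it. Closing the 20 mm gap.

Emit:
arm_command(
  increments=[
    [0.003, 0, 0, 0, 0, 0],
    [0.006, 0, 0, 0, 0, 0],
    [0.009, 0, 0, 0, 0, 0],
    [0.011, 0, 0, 0, 0, 0],
    [0.013, 0, 0, 0, 0, 0],
    [0.0145, 0, 0, 0, 0, 0],
    [0.016, 0, 0, 0, 0, 0],
    [0.0175, 0, 0, 0, 0, 0],
    [0.019, 0, 0, 0, 0, 0],
    [0.02, 0, 0, 0, 0, 0],
  ],
)

```text
time: 18.65
tool_pos: [618.1, -22.9, 199.8]
tcp_rot: [-90.0, 0.1, -53.0]
ft_force: [-3.8, 4.1, 1.8]
finger_gap: -0.2
```

Emit:
arm_command(
  increments=[
    [0.0034, 0, -0.0002, 0, 0.0524, 0],
    [0.0068, 0, -0.0006, 0, 0.1047, 0],
    [0.0102, 0, -0.0012, 0, 0.1571, 0],
    [0.0135, 0, -0.0019, 0, 0.2094, 0],
    [0.0168, 0, -0.0029, 0, 0.2618, 0],
    [0.0201, 0, -0.004, 0, 0.3142, 0],
    [0.0232, 0, -0.0052, 0, 0.3665, 0],
    [0.0263, 0, -0.0067, 0, 0.4189, 0],
    [0.0294, 0, -0.0083, 0, 0.4712, 0],
    [0.0323, 0, -0.01, 0, 0.5236, 0],
  ],
)

```text
time: 19.9
tool_pos: [630.0, -54.5, 199.9]
tcp_rot: [-90.0, 0.1, -83.1]
ft_force: [-1.6, 4.6, 1.1]
finger_gap: -0.2
```

Run:
```python
from meas import *
s=r.sense(); print(s["tool_pos"],s["tcp_rot"],s["ft_force"],s["joint_pos"])
for n in("wrist","scene"):
    im=r.snapshot(n)[:,:,::-1]
    if n=="scene": im=cv2.resize(im[130:290,190:390],None,fx=3.8,fy=3.8,interpolation=cv2.INTER_CUBIC)
    cv2.imwrite(f"pics/l_{n}.png",im)
```

```text
[629.98460827 -54.48635386 199.89715096] [-8.99868864e+01  7.16728324e-02 -8.31107211e+01] [-1.63038045  4.6488317   1.10826258] [-9.62100420e+00  1.62773233e+01  8.62651606e+01  7.42132885e-02
  7.74653218e+01 -1.65263863e+01]
```

View pics/l_wrist.png

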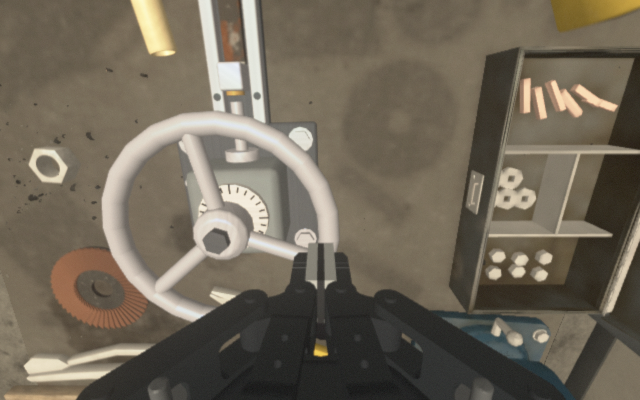

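View pics/l_scene.png

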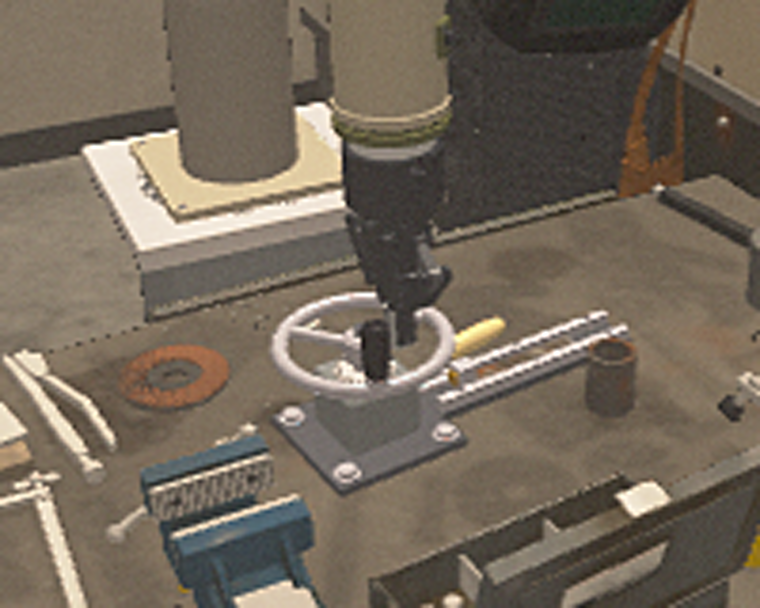

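The wheel moves on with the push. Handle spoke and wheel look the same in the tool frame as before. Continuing.

Emit:
arm_command(
  increments=[
    [0.0034, 0, -0.0002, 0, 0.0524, 0],
    [0.0068, 0, -0.0006, 0, 0.1047, 0],
    [0.0102, 0, -0.0012, 0, 0.1571, 0],
    [0.0135, 0, -0.0019, 0, 0.2094, 0],
    [0.0168, 0, -0.0029, 0, 0.2618, 0],
    [0.0201, 0, -0.004, 0, 0.3142, 0],
    [0.0232, 0, -0.0052, 0, 0.3665, 0],
    [0.0263, 0, -0.0067, 0, 0.4189, 0],
    [0.0294, 0, -0.0083, 0, 0.4712, 0],
    [0.0323, 0, -0.01, 0, 0.5236, 0],
  ],
)

```text
time: 21.25
tool_pos: [624.3, -88.0, 199.9]
tcp_rot: [-90.0, 0.1, -113.0]
ft_force: [1.8, 3.7, -0.5]
finger_gap: -0.1
```

Emit:
arm_command(
  increments=[
    [0.0034, 0, -0.0002, 0, 0.0524, 0],
    [0.0068, 0, -0.0006, 0, 0.1047, 0],
    [0.0102, 0, -0.0012, 0, 0.1571, 0],
    [0.0135, 0, -0.0019, 0, 0.2094, 0],
    [0.0168, 0, -0.0029, 0, 0.2618, 0],
    [0.0201, 0, -0.004, 0, 0.3142, 0],
    [0.0232, 0, -0.0052, 0, 0.3665, 0],
    [0.0263, 0, -0.0067, 0, 0.4189, 0],
    [0.0294, 0, -0.0083, 0, 0.4712, 0],
    [0.0323, 0, -0.01, 0, 0.5236, 0],
  ],
)

```text
time: 22.5
tool_pos: [602.6, -114.1, 200.0]
tcp_rot: [-89.9, 0.1, -143.0]
ft_force: [3.9, 3.9, -1.4]
finger_gap: -0.1
```

Run:
```python
from meas import *
s=r.sense(); print(s["tool_pos"],s["tcp_rot"],s["ft_force"],s["joint_pos"])
for n in("wrist","scene"):
    im=r.snapshot(n)[:,:,::-1]
    if n=="scene": im=cv2.resize(im[130:290,190:390],None,fx=3.8,fy=3.8,interpolation=cv2.INTER_CUBIC)
    cv2.imwrite(f"pics/n_{n}.png",im)
```

```text
[ 602.63657615 -114.08986507  199.98087388] [-8.99432747e+01  8.68470693e-02 -1.43045222e+02] [ 3.86286683  3.89725535 -1.42329263] [-1.55251182e+01  1.33928506e+01  8.96587150e+01  3.52583069e-02
  7.68505524e+01  3.75121556e+01]
```

View pics/n_wrist.png

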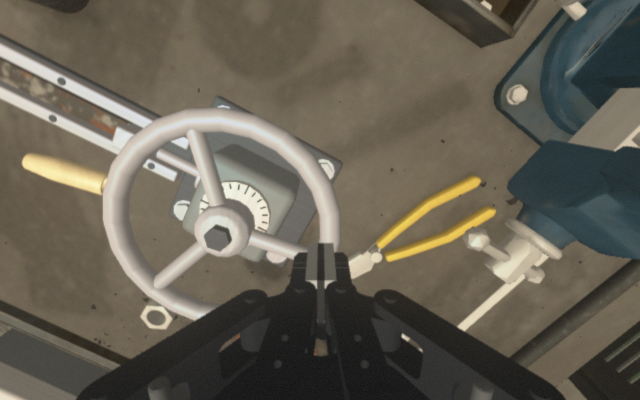

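View pics/n_scene.png

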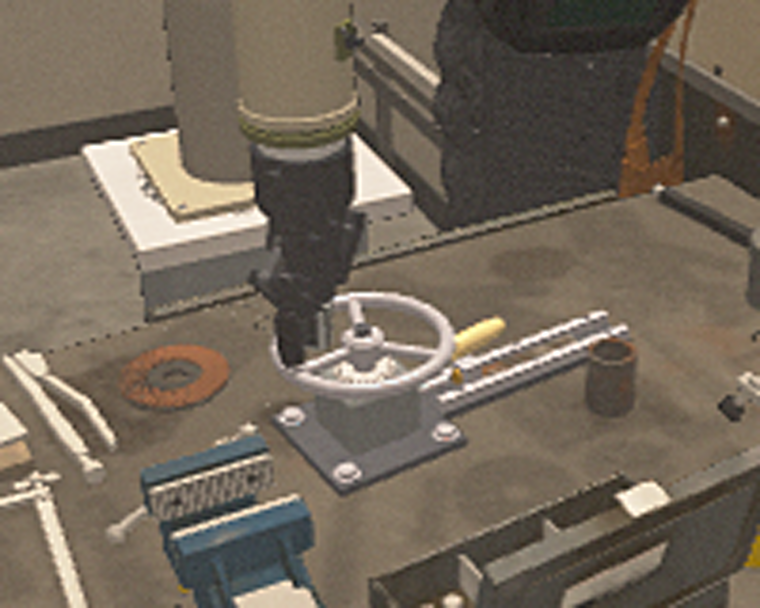

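Emit:
arm_command(
  increments=[
    [0.0034, 0, -0.0002, 0, 0.0524, 0],
    [0.0068, 0, -0.0006, 0, 0.1047, 0],
    [0.0102, 0, -0.0012, 0, 0.1571, 0],
    [0.0135, 0, -0.0019, 0, 0.2094, 0],
    [0.0168, 0, -0.0029, 0, 0.2618, 0],
    [0.0201, 0, -0.004, 0, 0.3142, 0],
    [0.0232, 0, -0.0052, 0, 0.3665, 0],
    [0.0263, 0, -0.0067, 0, 0.4189, 0],
    [0.0294, 0, -0.0083, 0, 0.4712, 0],
    [0.0323, 0, -0.01, 0, 0.5236, 0],
  ],
)

```text
time: 23.85
tool_pos: [570.8, -125.8, 200.0]
tcp_rot: [-90.0, 0.1, -173.0]
ft_force: [4.7, 1.1, -2.4]
finger_gap: 0.2
```

Emit:
arm_command(
  increments=[
    [0.0034, 0, -0.0002, 0, 0.0524, 0],
    [0.0068, 0, -0.0006, 0, 0.1047, 0],
    [0.0102, 0, -0.0012, 0, 0.1571, 0],
    [0.0135, 0, -0.0019, 0, 0.2094, 0],
    [0.0168, 0, -0.0029, 0, 0.2618, 0],
    [0.0201, 0, -0.004, 0, 0.3142, 0],
    [0.0232, 0, -0.0052, 0, 0.3665, 0],
    [0.0263, 0, -0.0067, 0, 0.4189, 0],
    [0.0294, 0, -0.0083, 0, 0.4712, 0],
    [0.0323, 0, -0.01, 0, 0.5236, 0],
  ],
)

```text
time: 25.1
tool_pos: [537.5, -120.3, 200.1]
tcp_rot: [-90.0, 0.1, 157.0]
ft_force: [4.9, -1.4, -4.7]
finger_gap: 0.0
```

Run:
```python
from meas import *
s=r.sense(); print(s["time"],s["tool_pos"],s["tcp_rot"],s["ft_force"],s["joint_pos"])
for n in("wrist","scene"):
    im=r.snapshot(n)[:,:,::-1]
    if n=="scene": im=cv2.resize(im[130:290,190:390],None,fx=3.8,fy=3.8,interpolation=cv2.INTER_CUBIC)
    cv2.imwrite(f"pics/o_{n}.png",im)
```

```text
25.1 [ 537.51830148 -120.31356967  200.11133197] [-8.99673833e+01  1.28695388e-01  1.56974136e+02] [ 4.93127312 -1.44138091 -4.6787633 ] [-1.79267324e+01  4.02062243e+00  1.00015737e+02 -4.53026962e-02
  7.58383573e+01  9.51102036e+01]
```

View pics/o_wrist.png

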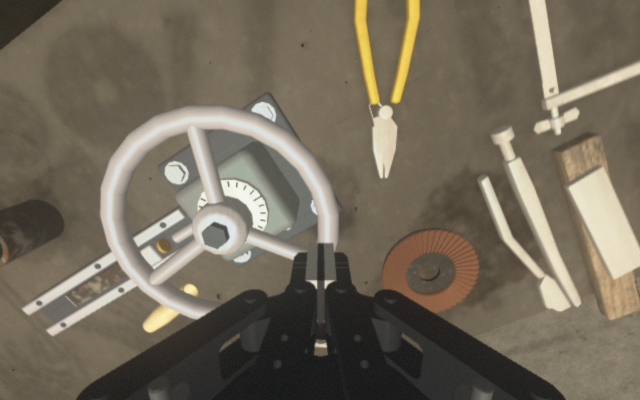

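View pics/o_scene.png

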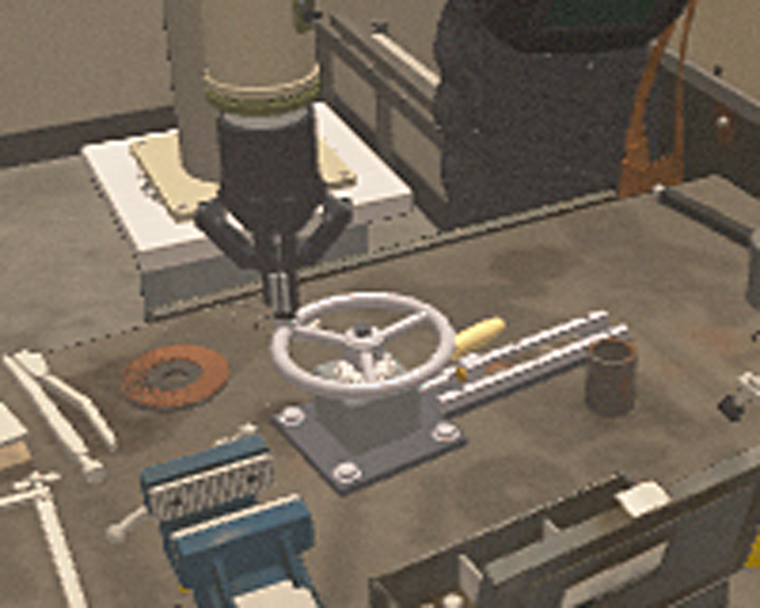

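Emit:
arm_command(
  increments=[
    [0.0034, 0, -0.0002, 0, 0.0524, 0],
    [0.0068, 0, -0.0006, 0, 0.1047, 0],
    [0.0102, 0, -0.0012, 0, 0.1571, 0],
    [0.0135, 0, -0.0019, 0, 0.2094, 0],
    [0.0168, 0, -0.0029, 0, 0.2618, 0],
    [0.0201, 0, -0.004, 0, 0.3142, 0],
    [0.0222, 0, -0.0048, 0, 0.3491, 0],
    [0.0232, 0, -0.0052, 0, 0.3665, 0],
    [0.0238, 0, -0.0055, 0, 0.3752, 0],
    [0.0243, 0, -0.0057, 0, 0.384, 0],
  ],
)

```text
time: 26.45
tool_pos: [516.9, -105.1, 200.1]
tcp_rot: [-90.0, 0.0, 135.0]
ft_force: [3.4, -3.1, -0.6]
finger_gap: -0.1
```

Run:
```python
from meas import *
s=r.sense(); print(s["time"],s["tool_pos"],s["tcp_rot"],s["ft_force"],s["joint_pos"])
for n in("wrist",):
    im=r.snapshot(n)[:,:,::-1]
    cv2.imwrite(f"pics/p_{n}.png",im)
```

```text
26.45 [ 516.9328785  -105.11630254  200.06718636] [-9.00001816e+01  2.50441386e-02  1.34961082e+02] [ 3.41996829 -3.06448647 -0.62337918] [-1.70575700e+01  5.16446565e-01  1.03622785e+02 -1.19531827e-02
  7.58385673e+01  1.17984270e+02]
```

View pics/p_wrist.png

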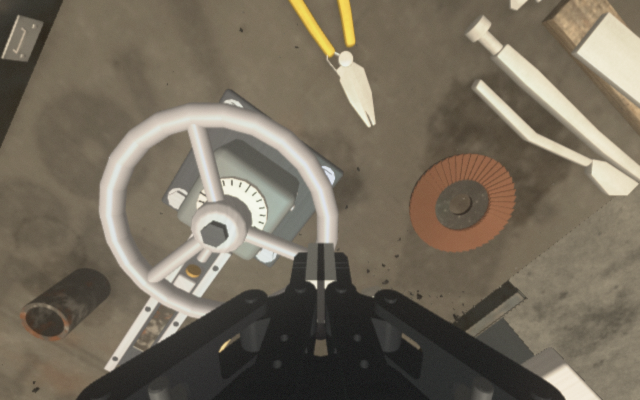

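```bash
cat >> plan.py <<'E'
def compose(seq,p=(234.113,-552.446,303.892),yaw=-157.036):
    p=np.array(p,float);Q=rot(yaw)
    for t in seq:
        p=p+Q.apply(np.array(t[:3])*1000); Q=Q*R.from_rotvec([0,t[3],0])
    return p,Q.as_euler('xyz',degrees=True)
f=(-.0323,0,.01,.5236); b=(.0323,0,-.01,.5236)
SEQ=[(-.437,-.026,-.292,-1.816),(0,.13,0,0),(-.019,0,0,0)]+[f]*6+[(.02,-.06,0,-1.14),(0,0,0,-1.8),(0,.06,0,-.2016),(.02,0,0,0)]+[b]*5+[(.0243,0,-.0057,.384)]
REF=compose(SEQ[:1])
E
python3 - <<'E'
from plan import *
print(REF); p,e=compose(SEQ); print(p,e)
Q=rot(e[2])
print("back-off to ref in cur tool frame", Q.inv().apply(REF[0]-p), "dyaw",(REF[1][2]-e[2]))
E
```

```text
(array([ 522.55624373, -113.09022714,  329.892     ]), array([-9.00000000e+01, -1.27222187e-14, -5.29868644e+01]))
[ 516.80387266 -105.00143729  199.892     ] [-9.00000000e+01  1.27222187e-14  1.35011205e+02]
back-off to ref in cur tool frame [  -9.78685545 -130.            1.65401163] dyaw -187.99806990172686
```

Emit:
arm_command(
  increments=[
    [-0.005, 0, 0, 0, 0, 0],
    [-0.0098, -0.006, 0.001, 0, 0, 0],
    [-0.0098, -0.022, 0.0017, 0, 0, 0],
    [-0.0098, -0.042, 0.0017, 0, -0.1, 0],
    [-0.0098, -0.062, 0.0017, 0, -0.25, 0],
    [-0.0098, -0.082, 0.0017, 0, -0.42, 0],
    [-0.0098, -0.102, 0.0017, 0, -0.6, 0],
    [-0.0098, -0.117, 0.0017, 0, -0.78, 0],
    [-0.0098, -0.127, 0.0017, 0, -0.96, 0],
    [-0.0098, -0.13, 0.0017, 0, -1.142, 0],
  ],
)

```text
time: 27.75
tool_pos: [522.8, -113.2, 332.4]
tcp_rot: [-89.9, 0.1, -159.3]
ft_force: [-0.1, 0.5, -0.1]
finger_gap: -0.3
```

Emit:
arm_command(
  increments=[
    [0, 0, 0, 0, -0.186, 0],
    [0, 0, 0, 0, -0.372, 0],
    [0, 0, 0, 0, -0.558, 0],
    [0, 0, 0, 0, -0.744, 0],
    [0, 0, 0, 0, -0.93, 0],
    [0, 0, 0, 0, -1.116, 0],
    [0, 0, 0, 0, -1.302, 0],
    [0, 0, 0, 0, -1.488, 0],
    [0, 0, 0, 0, -1.674, 0],
    [0, 0, 0, 0, -1.86, 0],
  ],
)

```text
time: 29.0
tool_pos: [522.5, -113.1, 331.3]
tcp_rot: [-90.0, -0.0, -52.7]
ft_force: [-1.1, -0.6, -0.8]
finger_gap: -0.2
```

Run:
```python
from meas import *
for n in("top","scene"):
    im=r.snapshot(n)[:,:,::-1]
    cv2.imwrite(f"pics/q_{n}.png",im)
    for t in("handle_top","wheel_axis"): print(n,t,[(d["conf"],d["position"]) for d in r.spot_point(n,t)][:2])
cam=r.camera_model("wrist"); im=r.snapshot("wrist"); cv2.imwrite("pics/q_wrist.png",im[:,:,::-1])
s=r.sense(); print(s["time"],s["tool_pos"],s["tcp_rot"])
hm=best("wrist","handle",(321,149),25); wm=best("wrist","feed_wheel",(380,158),30)
ys,xs=np.nonzero(hm); print(xs.mean(),ys.mean(),xs.min(),xs.max(),ys.min(),ys.max(),hm.sum())
f=lambda q:sil_center(cam,*q)[0]-[xs.mean(),ys.mean()]
q=least_squares(f,[500,-82],diff_step=2e-3); print("handle",q.x)
A,k,sd=fit_axis(cam,wm,hm,(566,-61)); print("axis",A,k,sd)
v=q.x-A[:2]; print("radius",np.hypot(*v),"az",np.degrees(np.arctan2(v[1],v[0])))
a=cv2.imread("pics/c_wrist.png");b=cv2.imread("pics/q_wrist.png")
box=(slice(60,260),slice(270,480))
z=np.hstack([a[box],b[box]]); cv2.imwrite("pics/q_cmp.png",cv2.resize(z,None,fx=1.9,fy=1.9,interpolation=cv2.INTER_CUBIC))
```

```text
top handle_top [(0.65, [210.6, 204.6])]
top wheel_axis [(0.7, [364.2, 189.9])]
scene handle_top [(0.69, [269.5, 197.4])]
scene wheel_axis [(0.85, [288.3, 216.4])]
29.35 [ 522.5309204  -113.11600148  330.22563355] [-8.99907425e+01 -9.53370261e-03 -5.32036764e+01]
317.79458598726114 156.65764331210192 305 331 141 171 628
handle [500.27904691 -87.40300719]
axis [565.50992538 -61.93365011   1.11229662] 50 0.23922196507781543
radius 70.02682097841732 az -158.6718706136476
```

View pics/q_cmp.png

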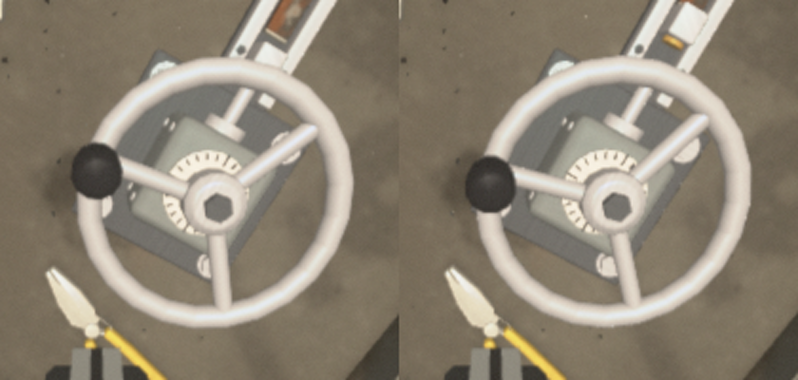

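Run:
```python
from meas import *
a=cv2.imread("pics/c_wrist.png",0).astype(np.float32);b=cv2.imread("pics/q_wrist.png",0).astype(np.float32)
for box in((slice(100,240),slice(110,300)),(slice(150,360),slice(460,630)),(slice(190,240),slice(290,350))):
    print("bg",cv2.phaseCorrelate(a[box].copy(),b[box].copy(),cv2.createHanningWindow((a[box].shape[1],a[box].shape[0]),cv2.CV_32F)))
# template match handle a->b subpix
def tm(a,b,c,h=16,s=14):
    x,y=c; t=a[y-h:y+h+1,x-h:x+h+1]; w=b[y-h-s:y+h+s+1,x-h-s:x+h+s+1]
    m=cv2.matchTemplate(w,t,cv2.TM_CCOEFF_NORMED); _,v,_,(px,py)=cv2.minMaxLoc(m)
    def q(l,c,r): return .5*(l-r)/(l-2*c+r)
    return px-s+q(m[py,px-1],m[py,px],m[py,px+1]),py-s+q(m[py-1,px],m[py,px],m[py+1,px]),v
print(tm(a,b,(320,149)))
z=np.load("b.npz"); cam={k:z[k] for k in z}
# px per deg from model at current cam
cam=r.camera_model("wrist")
P=lambda f: proj(cam,(565.6+70*np.cos(np.radians(f)),-61.5+70*np.sin(np.radians(f)),150))
for f in(-164.5,-158.5): print(f,P(f))
```

```text
bg ((0.0416990533964281, 0.22077654235506827), 0.9814969568892762)
bg ((-0.24881193841282823, -0.9574653554564065), 1.006485118787475)
bg ((-0.1001133283602691, -0.19101723661909276), 0.9844353631337484)
(np.float32(-2.6783705), np.float32(6.8834057), 0.911773145198822)
-164.5 [320.78818586 150.37886667]
-158.5 [318.10777264 158.46117931]
```

Run:
```python
from meas import *
cam=r.camera_model("wrist")
A=np.array([565.5,-61.9])
th=np.arange(-180,180,.25); rr=np.arange(36,60,1.)
m=np.array([[proj(cam,(A[0]+q*np.cos(np.radians(t)),A[1]+q*np.sin(np.radians(t)),96)) for t in th] for q in rr]).astype(np.float32)
pol=[]
for n in("c","q"):
    g=cv2.imread(f"pics/{n}_wrist.png"); g=g.min(2).astype(np.float32)
    p=cv2.remap(g,m[...,0],m[...,1],cv2.INTER_CUBIC); pol.append(p)
    prof=p.mean(0); 
    for c in (-164,-44,76):
        k=np.abs((th-c+180)%360-180)<20; w=np.clip(prof[k]-140,0,None); tt=(th[k]-c+180)%360-180
        print(n,c,"peak centroid",c+(w*tt).sum()/w.sum(), prof[k].max())
cv2.imwrite("pics/pol.png",cv2.resize(np.vstack(pol),(800,300)))
```

```text
c -164 peak centroid -165.3966659617488 196.91179
c -44 peak centroid -43.87774955577167 202.20593
c 76 peak centroid 75.9841358674181 230.45978
q -164 peak centroid -159.46560949762463 212.81145
q -44 peak centroid -37.952915126036494 202.06447
q 76 peak centroid 80.4403344324038 230.59949[ WARN:0@1.107] global loadsave.cpp:1063 imwrite_ Unsupported depth image for selected encoder is fallbacked to CV_8U.
```

View pics/pol.png

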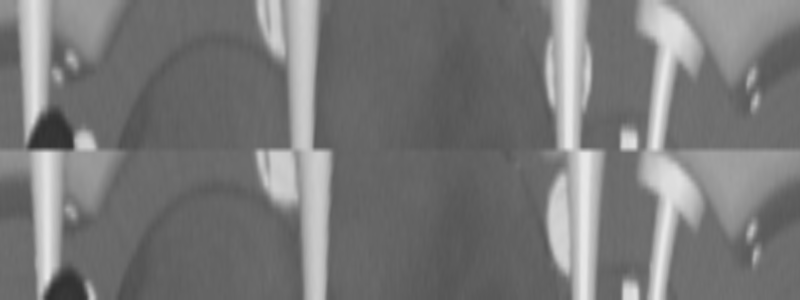

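Three measures of the remaining turn agree:

| Measure | Remaining turn |
|---|---|
| Spokes | 5.9° |
| Handle mask | 6.1° |
| Template match | 5.2–5.7° |

The reference pose lets me finish with the first face. I'll descend and push to about 16.7 mm. Contact at the start angle was at about 17 mm.

Emit:
arm_command(
  increments=[
    [0, 0.01, 0, 0, 0, 0],
    [0, 0.025, 0, 0, 0, 0],
    [0, 0.042, 0, 0, 0, 0],
    [0, 0.059, 0, 0, 0, 0],
    [0, 0.076, 0, 0, 0, 0],
    [0, 0.093, 0, 0, 0, 0],
    [0, 0.108, 0, 0, 0, 0],
    [0, 0.12, 0, 0, 0, 0],
    [0, 0.127, 0, 0, 0, 0],
    [0, 0.13, 0, 0, 0, 0],
  ],
)

```text
time: 30.7
tool_pos: [522.5, -113.1, 199.6]
tcp_rot: [-90.0, 0.0, -53.0]
ft_force: [-0.5, -0.8, 0.6]
finger_gap: -0.0
```

Emit:
arm_command(
  increments=[
    [-0.003, 0, 0, 0, 0, 0],
    [-0.006, 0, 0, 0, 0, 0],
    [-0.009, 0, 0, 0, 0, 0],
    [-0.011, 0, 0, 0, 0, 0],
    [-0.0125, 0, 0, 0, 0, 0],
    [-0.014, 0, 0, 0, 0, 0],
    [-0.015, 0, 0, 0, 0, 0],
    [-0.016, 0, 0, 0, 0, 0],
    [-0.0165, 0, 0, 0, 0, 0],
    [-0.0167, 0, 0, 0, 0, 0],
  ],
)

```text
time: 31.95
tool_pos: [512.7, -99.9, 200.2]
tcp_rot: [-90.0, -0.0, -53.0]
ft_force: [3.4, -4.3, 3.4]
finger_gap: -0.0
```

Emit:
arm_command(
  increments=[
    [0.005, 0, 0, 0, 0, 0],
    [0.011, -0.003, 0, 0, 0, 0],
    [0.0167, -0.013, 0, 0, 0, 0],
    [0.0167, -0.03, 0, 0, 0, 0],
    [0.0167, -0.05, 0, 0, 0, 0],
    [0.0167, -0.075, 0, 0, 0, 0],
    [0.0167, -0.1, 0, 0, 0, 0],
    [0.0167, -0.12, 0, 0, 0, 0],
    [0.0167, -0.13, 0, 0, 0, 0],
    [0.0167, -0.13, 0, 0, 0, 0],
  ],
)

```text
time: 33.2
tool_pos: [522.8, -113.2, 330.7]
tcp_rot: [-90.0, -0.1, -53.0]
ft_force: [-0.3, -0.2, -0.9]
finger_gap: -0.4
```

```bash
cat > cmp.py <<'E'
import sys
from meas import *
n=sys.argv[1]
for k in range(3): r.snapshot("scene")
cam=r.camera_model("wrist"); im=r.snapshot("wrist"); cv2.imwrite(f"pics/{n}_wrist.png",im[:,:,::-1])
s=r.sense(); print(s["time"],s["tool_pos"],s["tcp_rot"])
hm=best("wrist","handle",(321,149),25); ys,xs=np.nonzero(hm); print("handle px",xs.mean(),ys.mean(),"ref 320.51 149.00")
A=np.array([565.5,-61.9])
th=np.arange(-180,180,.25); rr=np.arange(36,60,1.)
m=np.array([[proj(cam,(A[0]+q*np.cos(np.radians(t)),A[1]+q*np.sin(np.radians(t)),96)) for t in th] for q in rr]).astype(np.float32)
for k in("c",n):
    g=cv2.imread(f"pics/{k}_wrist.png").min(2).astype(np.float32)
    prof=cv2.remap(g,m[...,0],m[...,1],cv2.INTER_CUBIC).mean(0)
    o=[]
    for c in (-164,-44,76):
        kk=np.abs((th-c+180)%360-180)<20; w=np.clip(prof[kk]-140,0,None); tt=(th[kk]-c+180)%360-180
        o.append(round(c+(w*tt).sum()/w.sum(),2))
    print(k,o)
a=cv2.imread("pics/c_wrist.png",0).astype(np.float32);b=cv2.imread(f"pics/{n}_wrist.png",0).astype(np.float32)
for box in((slice(100,240),slice(110,300)),(slice(150,360),slice(460,630)),(slice(60,240),slice(300,460))):
    print("shift",cv2.phaseCorrelate(a[box].copy(),b[box].copy(),cv2.createHanningWindow((a[box].shape[1],a[box].shape[0]),cv2.CV_32F))[0])
a=cv2.imread("pics/c_wrist.png");b=cv2.imread(f"pics/{n}_wrist.png")
box=(slice(60,260),slice(270,480))
cv2.imwrite(f"pics/{n}_cmp.png",cv2.resize(np.hstack([a[box],b[box]]),None,fx=1.9,fy=1.9,interpolation=cv2.INTER_CUBIC))
E
python3 cmp.py s
```

```text
33.4 [ 522.10848261 -113.01628683  328.58995631] [-90.07066865   0.09904627 -53.04542407]
handle px 321.1 150.56031746031746 ref 320.51 149.00
c [np.float64(-166.05), np.float64(-44.56), np.float64(77.83)]
s [np.float64(-165.47), np.float64(-43.91), np.float64(76.45)]
shift (0.09262904922229609, 0.7150657387500985)
shift (0.7582457888459686, 1.2269816408435332)
shift (0.5940933883540254, 0.8216860891727293)
```

View pics/s_cmp.png

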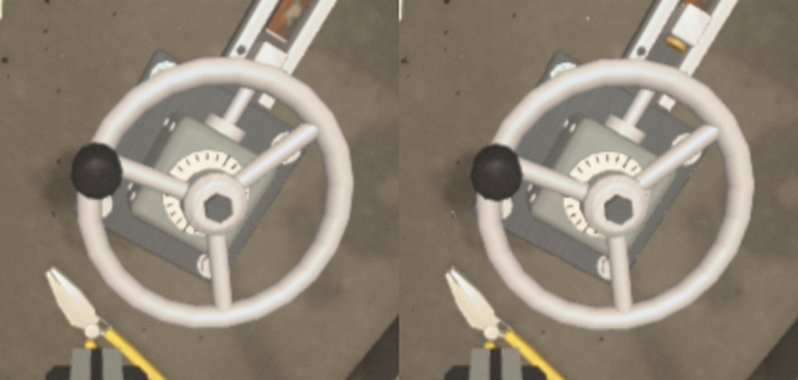

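```bash
python3 cmp.py t
```

```text
33.65 [ 522.38397569 -113.13001263  329.41754832] [-9.00280907e+01  3.71641152e-02 -5.30460823e+01]
handle px 320.8076923076923 149.95833333333334 ref 320.51 149.00
c [np.float64(-165.73), np.float64(-44.21), np.float64(77.05)]
t [np.float64(-165.47), np.float64(-43.9), np.float64(76.45)]
shift (0.04985618935350544, 0.311108133309304)
shift (0.23382363671073847, 0.5235701681594094)
shift (0.13199554592311813, 0.24113181287472685)
```

Run:
```python
from meas import *
a=cv2.imread("pics/a_scene.png"); b=r.snapshot("scene")[:,:,::-1]
cv2.imwrite("pics/u_scene.png",np.vstack([cv2.resize(x[130:290,120:440],(800,400))[:300] for x in(a,b)]))
t=r.snapshot("top")[:,:,::-1]; cv2.imwrite("pics/u_top.png",t)
```

```text
(no output)
```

View pics/u_scene.png

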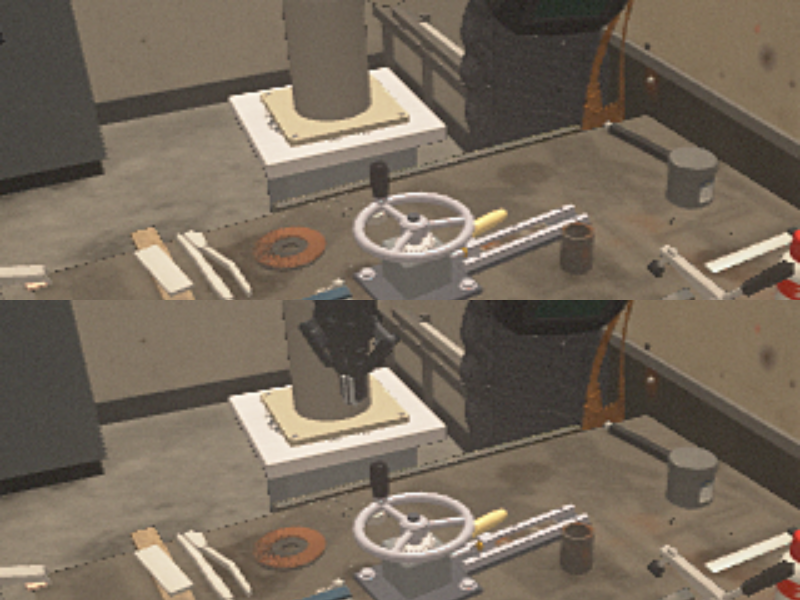

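View pics/u_top.png

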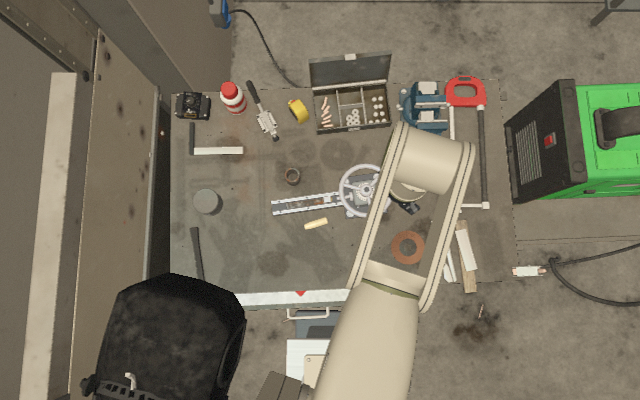

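The handle stands where it was: the zoomed (379,180) before and (379,480−300) after. The other things visible in both views haven't moved, and the gripper is clear above. Handing in.

```bash
python3 -c "
from bench import r
s=r.sense();print(s['time'],s['ft_force']);print(r.hand_in())"
```

```text
33.8 [ 0.71558339 -0.47745531 -0.44275387]
the job is handed in; nothing more can be done
None
```

I pushed the hand wheel clockwise through one full turn with the closed fingers, and the handle stands back at its start to within about half a degree. I handed the job in at 33.8 s, with the gripper open to nothing and clear above the wheel.

- **How it was done:** I pushed in two half-turn arcs, lifting off once in between to turn the tool half round. A last push of about 6° closed the remaining gap. The handle was never gripped, and the force readings, taken at the end of each move, were about 4–7 N.
- **Wheel angle:** From the same wrist-camera pose before and after, the handle mask and the spokes both leave about 0.3–0.5° short of a full turn, with no overshoot. A first reading, taken before the arm had settled, said 0.6°. I left it there.
- **Other things on the table:** The pusher moved on along the channel. The bystanders visible in the before and after pictures look unmoved. In the final top view the arm hid the yellow-handled pliers, part of the locking pliers and the big nut. The yellow-handled pliers also looked unmoved in the wrist pictures. I did not measure how far the bar itself moved.
- **Disagreements:** In the first pictures the network's point estimates of the wheel axis differed by up to about 17 mm, so I used outline fits instead, which agreed to 2–3 mm. Late on, the top camera's network reported the handle at a place where it plainly was not, and I ignored that.

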